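# Make up a sampling kit and a titration kit from the bench stock

## Task

Make up the two kits from the loose stock lying round the two trays on the bench. Into the sampling tray (the one with the long slot) go the forceps, the small white weighing cup and the screw-cap vial; into the titration tray, which already holds its conical flask, go the amber dropper bottle and the white stirring bar. Each thing goes fully down into its own fitting pocket, with cup, vial and bottle upright and forceps and stirring bar lying flat in their slots, and the flask is left standing in its pocket.

Things in the scene. Friction and masses are not known exactly. Their poses are not given: they have to be found in the camera images.
- sampling_tray: white tray, fixed, 136 (x) x 210 (y), grey insert, black pocket floors, top 32 high (rim 33); origin under its centre, z up. Own x,y (mm): well for cup at -36,+50, dia 48, floor z 20; well for vial at -36,-50, dia 36, floor z 10; slot for forceps, centre 29,0, 144 along y, 30 wide, floor z 22, crossed at its middle by a finger cut-out as deep, 36 along y, x -7 to 65. Yaw within 0.25
- titration_tray: fixed tray, outside, top, rim and origin like the other's. Own x,y (mm): well at 0,+62, dia 70, floor z 18, holds the flask; well for dropper bottle at -36,-40, dia 42, floor z 8; slot for stirring bar, centre 29,-40, 54 along y, 22 wide, floor z 24, crossed at its middle by a finger cut-out as deep, 32 along y, x -7 to 65. Yaw within 0.25
- forceps: steel laboratory forceps lying on the bench, 124 long (along own y), 18 wide (own x), 9 high; origin at the centre of its underside. Pinch across the 18 width at the middle. 25 g
- weigh_cup: small open white plastic cup, 28 high, 45 diameter at the rim tapering to 32 at the foot; stands upright, origin at the centre of its underside, z up. Grip it across from outside, just under the rim. 12 g
- vial: clear glass sample vial with a black screw cap, 25 diameter, 64 high (cap from 50 up); stands upright, origin at the centre of its underside, z up. About 22 g
- dropper_bottle: amber glass dropper bottle with a black rubber bulb, standing loose in the stock beside or beyond the trays (not the pair far back, next to the photometer); glass 31 diameter up to 57 high, the bulb above 22 diameter, 100 high in all; upright, origin at the centre of its underside, z up. About 60 g
- stir_bar: white magnetic stirring bar lying on the bench, 38 long (along own y), 10 diameter; it can roll, and its origin is on its surface, 5 off its axis: below the axis at the start. Pinch across its diameter at the middle. 12 g
- flask: 125 ml glass conical flask, 64 diameter at the foot, 104 high, standing loose in its well in the titration tray; origin at the centre of its underside, z up. To be left there.
There are look-alikes about, which are no part of the job. Leave any turquoise look-alike of the flask alone. Of the things that look like the vial, the smaller one is meant.

How it is judged:
By the outcome, as a careful person would: the job done as asked, in the order asked, and still so for the second after the job is handed in, with the robot touching nothing.
It also fails if it takes over 125 s, if anything falls off the work surface, if the arm or the gripper's body presses on something with over 40 N, if the wrist force passes 120 N, or if a joint passes its speed limit or range.

## Robot

A 6-joint arm with a two-finger parallel gripper is mounted at the origin on a cart in front of the work surface, level with it; the furniture and walls round the work are solid. World frame = base frame: x ahead of the robot, y to its left, z up, the work surface at z = 0. Lengths are in mm, angles in rad, forces in N, time in s.
With the tool pointing down it reaches from about 350 to 775 mm from the base axis. Payload 7.3 kg.
Tool frame: the origin (TCP) lies on the centre line of the jaws, within the pads' length; the fingertips stand 8 mm ahead of it and the grasp point (between the pads) lies 11 mm behind it; z points along the fingers, y is the line along which they close (so a half turn about z gives the same grasp; the last joint's range is limited). The gripper opens to 92 mm and grips with 3 to 60 N. Pads are 19 mm wide; open, the fingers measure 130 mm over their backs; the gripper's body (75 mm by 190 mm) begins 47 mm behind the grasp point.
Start: joints at [1.067, 0.342, 1.524, -0, 1.275, -0.146], TCP at [183.849, 491.776, 234.741] pointing down, gripper open.
Joint ranges: [-2.53, 2.53], [-0.77, 2.02], [0.04, 2.7], [-1, 4.14], [0.28, 2.66], [-3.11, 3.11]. Speed limits (rad/s): [2.57, 2.57, 3.14, 3.14, 3.14, 3.14].

## Interface

Orientations are given as [roll, pitch, yaw] about the fixed x, y, z axes, in that order (R = Rz(yaw) Ry(pitch) Rx(roll)).
In Python, from bench import ctrl, grab_frame, calibration gives the robot as it stands.
- The arm moves only by the shell command python3 -m crank 'ROWS' [FORCE]. ROWS is JSON, a list that holds one entry, the list of rows, each a list of 7 numbers: the shift along the tool's x, y, z in m, then the turn, a rotation vector about the tool's x, y, z in degrees, then the opening, from 0 (shut) to 1 (fully open). In form: [[[x, y, z, wx, wy, wz, hand], ...]]. A call has 1 to 12 rows; each row is the pose to reach, as a shift and turn from the pose commanded when the call began, along the tool's axes at that moment; what a row does not reach only later rows make up. A row lasts 1/12 s, in which the tool goes at most 41.7 mm and 7.16 degrees, less where a joint would pass 70% of its speed; a pose out of reach is approached as far as the arm can. A call with a gripper value outside its range is refused whole. The fingers move at their own pace and stop on an object; FORCE is the grip in N (left out, the last holds). Time passes only in rows, so rows that repeat a pose let the fingers close. It gives the time, the measured TCP pose, the force, the opening and the grip force at its end, in the units of the state.
- ctrl.sense(): the state, without advancing time (a new reading comes with each control period).
- grab_frame(name): name is "scene" or "top"; returns (picture, depth): 384x512x3 uint8, red, green, blue; 384x512 float32, mm along the optical axis (not along the pixel's ray), 0 where there is no reading.
- calibration(name): a dict with "mtx" (3x3 intrinsics, pixels), "R" (3x3) and "t" (3): a world point X has camera coordinates R X + t. Camera axes: x right, y down, z forward; pixel columns grow to the right and rows downward; lengths in mm; the calibration is good to about 2 mm. A picture is of the moment at which its call begins. calibration takes no time and is no camera call.
- ctrl.sign_off(): hands the job in; it is judged then, once.
The state is a dict: "time": time; "joints": joint angles; "qvel": joint speeds; "joint_torque": joint torques, N m; "tcp_pos": TCP position; "tcp_rot": TCP orientation; "contact_force": force on the tool from outside, world axes, zero at the start; "ft_torque": the same for the moment, N m; "width": finger opening in mm; "grasp_force": force on a finger pad.
Only numpy, scipy, OpenCV 4.12 (cv2) and the standard library are available. Lean on these libraries where they do the work, as an engineer would, in place of code of your own. Each camera call takes 0.05 s, during which the arm holds its last target. There are 200 camera calls.

## Working session

There is one attempt and no reset: what is moved stays moved. The work goes in short steps, Python scripts to look and compute and a shell command to move; the robot and the scene stay as the last step left them, time stands still between calls to the robot, and variables do not carry over. Pictures are saved under pics/ and viewed, at most 14 in all, crops included, and the job is handed in when it is done.

```bash
ls; mkdir -p pics; python3 - <<'E'
from bench import ctrl, grab_frame, calibration
import cv2,numpy as np
print(ctrl.sense())
for n in("scene","top"):
    p,d=grab_frame(n); cv2.imwrite(f"pics/{n}0.png",cv2.resize(p[:,:,::-1],None,fx=1.5625,fy=1.5625,interpolation=cv2.INTER_CUBIC)); np.savez(f"pics/{n}0.npz",p=p,d=d)
    print(calibration(n))
E
```

```text
pics
{'time': 0.0, 'joints': array([ 1.06700701e+00,  3.42729995e-01,  1.52504494e+00, -1.78657801e-05,
        1.27539684e+00, -1.46003206e-01]), 'qvel': array([ 8.13437092e-04,  2.32613903e-04, -6.96286747e-04,  5.41533546e-06,
       -2.13040204e-03, -1.28079071e-03]), 'joint_torque': array([ 2.74539962e-04, -4.31253433e+01, -2.44212574e+01,  7.18394620e-02,
        5.61128114e-02, -1.38628261e-04]), 'tcp_pos': array([183.64224237, 491.39795908, 234.03143952]), 'tcp_rot': array([-3.14002785e+00, -2.12835465e-04,  2.78381159e+00]), 'contact_force': array([ 1.10342407, -0.53110578,  0.6545258 ]), 'ft_torque': array([ 0.02991881, -0.01314557, -0.04722631]), 'grasp_force': 0.0, 'width': 91.78256874777136}
{'mtx': array([[486.15261763,   0.        , 261.75680325],
       [  0.        , 486.15261763, 188.72827688],
       [  0.        ,   0.        ,   1.        ]]), 'R': array([[ 7.56670687e-01, -6.53796187e-01, -1.33353929e-04],
       [-3.95993085e-01, -4.58140080e-01, -7.95799688e-01],
       [ 5.20229707e-01,  6.02211104e-01, -6.05559938e-01]]), 't': array([-364.73809189,  295.5201687 , 1099.28889429])}
{'mtx': array([[447.9099786 ,   0.        , 252.65828599],
       [  0.        , 447.9099786 , 193.46912906],
       [  0.        ,   0.        ,   1.        ]]), 'R': array([[-0.00123173, -0.99991308, -0.01312721],
       [-0.99765135,  0.00212776, -0.06846361],
       [ 0.06848559,  0.01301205, -0.99756725]]), 't': array([  78.14271663,  560.8647016 , 1087.34239758])}
```

View pics/top0.png

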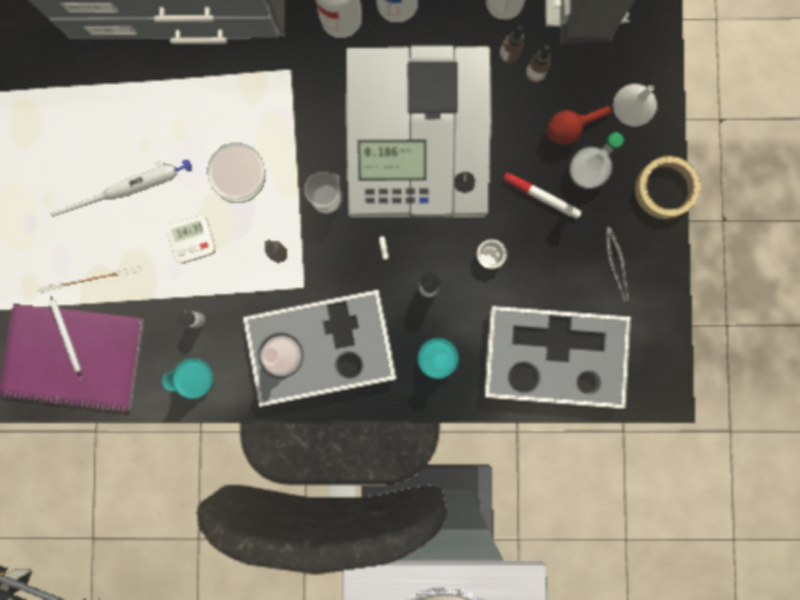

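View pics/scene0.png

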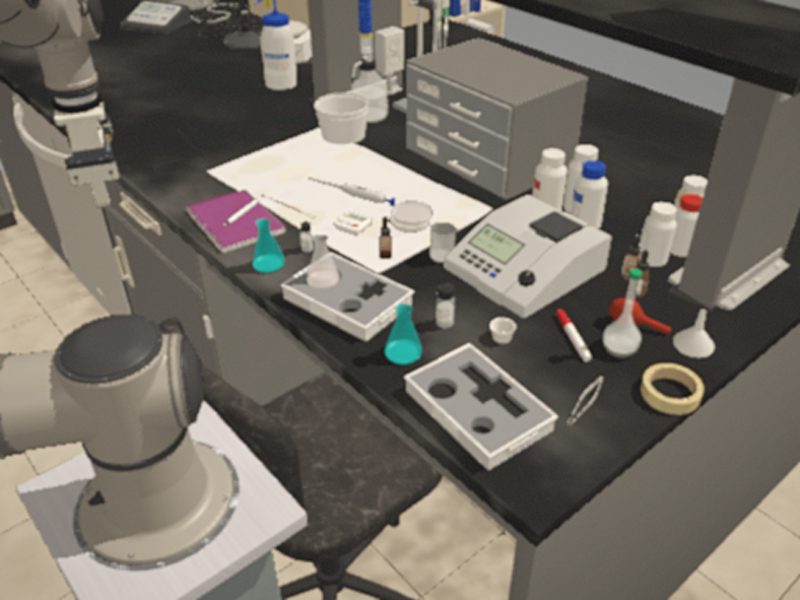

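The top view shows the sampling tray at (558,357), the titration tray at (320,348) and the forceps at (617,265). It also shows the cup at (491,254), the stirring bar at (383,247), the dropper bottle at (275,250), the small vial at (195,318) and a larger look-alike at (429,285). Next I'll measure them from the point clouds.

```bash
cat > h.py <<'E'
import numpy as np,cv2
from bench import ctrl,grab_frame,calibration
def cloud(n,d):
    c=calibration(n);v,u=np.mgrid[:384,:512];K=c["mtx"]
    P=np.stack([(u-K[0,2])*d/K[0,0],(v-K[1,2])*d/K[1,1],d],-1)
    W=(P-c["t"])@c["R"]; W[d==0]=np.nan; return W
def load(f): z=np.load(f); return z["p"],z["d"]
E
python3 - <<'E'
from h import *
s=1.5625
W={};C={}
for n in("top","scene"):
    p,d=load(f"pics/{n}0.npz"); W[n]=cloud(n,d);C[n]=p
def px(u,v):return W["top"][int(v/s),int(u/s)]
for k,(u,v) in dict(bench=(450,230),paper=(240,280),beaker=(322,190),phot=(385,120),photedge=(420,210),big=(429,283),tealR=(438,355),tealL=(193,378),flask=(280,352)).items(): print(k,px(u,v).round(1))
for k,(u,v,r,lo,hi) in dict(forceps=(617,265,75,4,20),cup=(491,254,45,10,45),vial=(195,318,40,20,90),vialtop=(195,318,45,54,90),bigv=(429,285,45,20,120),bott=(275,250,50,20,57),bulb=(275,250,50,65,110),bar=(383,247,40,4,20)).items():
  c=px(u,v)
  for n in W:
    w=W[n]; m=(np.hypot(w[...,0]-c[0],w[...,1]-c[1])<r)&(w[...,2]>lo)&(w[...,2]<hi)
    q=w[m]
    if len(q)<5: print(k,n,len(q));continue
    print(k,n,len(q),"rect",[np.round(a,1) for a in cv2.minAreaRect(q[:,:2].astype(np.float32))],"z",np.percentile(q[:,2],[5,50,98]).round(1), "med",np.median(q,0).round(1))
for k,(u,v) in dict(samp=(558,345),titr=(335,372)).items():
  c=px(u,v)
  for n in W:
    w=W[n]; m=(np.hypot(w[...,0]-c[0],w[...,1]-c[1])<135)&(w[...,2]>27)&(w[...,2]<37)
    l,lab,st,_=cv2.connectedComponentsWithStats(m.astype(np.uint8)); i=1+st[1:,4].argmax(); q=w[lab==i]
    print(k,n,len(q),cv2.minAreaRect(q[:,:2].astype(np.float32)),np.median(q[:,2]))
# crops
p=C["top"]; 
def crop(x0,y0,x1,y1,f): return cv2.resize(p[int(y0/s):int(y1/s),int(x0/s):int(x1/s),::-1],None,fx=f,fy=f,interpolation=cv2.INTER_CUBIC)
cv2.imwrite("pics/c1.png",crop(150,160,650,420,2.4))
E
```

```text
bench [ 6.801e+02 -1.220e+01 -1.000e-01]
paper [599.2 328.6   3.4]
beaker [747.4 196.    0.9]
phot [834.7  91.7  87.4]
photedge [706.8  39.1  33.1]
big [585.8  26.5  82.3]
tealR [478.3  10.4  26.2]
tealL [445.7 385.3  57.6]
flask [483.6 245.1  97.5]
forceps top 130 rect [array([ 625.6, -274.4]), array([129.5, 137.4]), np.float64(26.5)] z [ 4.1  5.3 12.4] med [ 635.1 -270.7    5.3]
forceps scene 165 rect [array([ 628.1, -278.6]), array([134.4, 141.4]), np.float64(54.6)] z [ 4.1  4.8 11.8] med [ 631.6 -276.9    4.8]
cup top 124 rect [array([637.2, -74.5]), array([43.5, 42.6]), np.float64(45.5)] z [11.7 25.6 31.2] med [643.3 -81.5  25.6]
cup scene 158 rect [array([637.5, -75.7]), array([45.3, 41.4]), np.float64(65.7)] z [11.3 21.9 31.7] med [641.8 -72.9  21.9]
vial top 129 rect [array([534.5, 394.8]), array([22.8, 22.8]), np.float64(18.0)] z [24.2 62.3 67.7] med [534.4 391.5  62.3]
vial scene 105 rect [array([533.7, 390.9]), array([26.9, 23.9]), np.float64(70.2)] z [23.  48.8 66.9] med [531.5 386.7  48.8]
vialtop top 84 rect [array([534.8, 395.3]), array([21.5, 21.8]), np.float64(7.5)] 
[... 1004 characters left out ...]
.2  6.9 12.8] med [648.6  96.4   6.9]
bar scene 17 rect [array([653.9,  98.6]), array([51. , 68.4]), np.float64(61.8)] z [4.1 4.5 6.4] med [641.6 104.3   4.5]
samp top 3678 ((475.4388122558594, -174.31459045410156), (215.9536895751953, 141.1556854248047), 85.32854461669922) 32.09390226717699
samp scene 2662 ((475.7393798828125, -175.03402709960938), (220.8420867919922, 144.08277893066406), 85.8255386352539) 33.09727790727899
titr top 3557 ((490.1264953613281, 196.37892150878906), (140.91419982910156, 214.59877014160156), 11.210972785949707) 32.38947650478836
titr scene 1540 ((490.3614196777344, 195.3780517578125), (145.59793090820312, 219.5035400390625), 11.090362548828125) 33.08167647018206
```

View pics/c1.png

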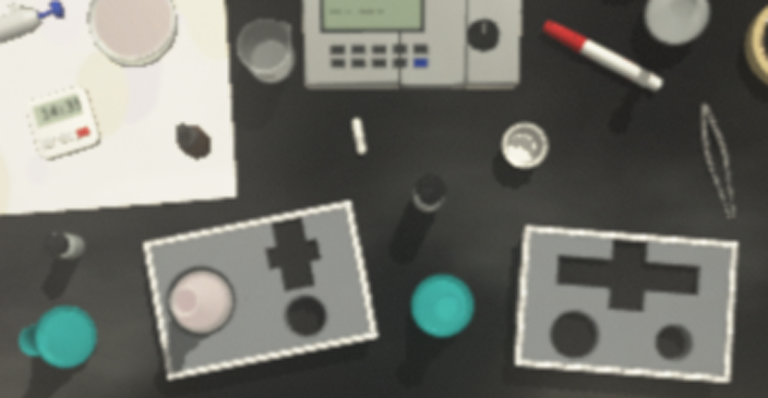

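```bash
cat >> h.py <<'E'
def ray(n,uv,z):
    c=calibration(n);R,t,K=c["R"],c["t"],c["mtx"]
    uv=np.atleast_2d(uv).astype(float); r=np.c_[(uv-[K[0,2],K[1,2]])/[K[0,0],K[1,1]],np.ones(len(uv))]@R
    o=-R.T@t; return (o+r*((z-o[2])/r[:,2])[:,None])[:,:2]
def proj(n,X):
    c=calibration(n);q=c["mtx"]@(c["R"]@np.asarray(X,float)+c["t"]);return q[:2]/q[2]
def bright(n,p,X,r,z,th):
    u,v=proj(n,X).astype(int); g=p.max(2)[v-r:v+r,u-r:u+r]
    l,lab,st,_=cv2.connectedComponentsWithStats((g>th).astype(np.uint8))
    i=1+st[1:,4].argmax(); y,x=np.where(lab==i); q=ray(n,np.c_[x+u-r,y+v-r],z)
    return len(q),[np.round(a,1) for a in cv2.minAreaRect(q.astype(np.float32))],q.mean(0).round(1)
T={"s":(475.6,-174.7,-0.079),"t":(490.2,195.9,0.1945)}
def tp(k,x,y):
    X,Y,a=T[k];return np.round([X+x*np.cos(a)-y*np.sin(a),Y+x*np.sin(a)+y*np.cos(a)],1)
E
python3 - <<'E'
from h import *
for n in("top","scene"):
    p,d=load(f"pics/{n}0.npz")
    for th in(70,90,110): print(n,"forceps",bright(n,p,[634,-271,5],48,5,th))
    for th in(90,130,160): print(n,"bar",bright(n,p,[652,95,5],18,5,th))
    v=p.copy()
    for k,x,y,z in(("s",-36,50,32),("s",-36,-50,32),("s",29,0,32),("t",-36,-40,32),("t",29,-40,32),("s",-65,102,33),("s",-65,-102,33),("s",65,102,33),("s",65,-102,33),("t",65,-102,33),("t",65,102,33)):
        u=proj(n,[*tp(k,x,y),z]); cv2.circle(v,tuple(u.round().astype(int)),1,(255,0,0),-1)
        if n=="top" and z==32: print(k,x,y,tp(k,x,y))
    for X in([637,-75,28],[534,393,64],[641,262,100],[652,95,5],[634,-273,5]):
        u=proj(n,X); cv2.circle(v,tuple(u.round().astype(int)),1,(0,255,0),-1)
    a=v[100:275,100:425] if n=="top" else v[120:310,110:410]
    cv2.imwrite(f"pics/m_{n}.png",cv2.resize(a[:,:,::-1],None,fx=2.4,fy=2.4,interpolation=cv2.INTER_CUBIC))
E
```

```text
top forceps (662, [array([ 533. , -223.4]), array([152.6,  32.8]), np.float64(86.7)], array([ 533.7, -226.7]))
top forceps (604, [array([ 531.8, -222.1]), array([150.6,  30.3]), np.float64(85.5)], array([ 533.2, -226.3]))
top forceps (566, [array([ 532. , -222.1]), array([150.4,  29.1]), np.float64(85.3)], array([ 533.1, -227.8]))
top bar (73, [array([650.8,  96. ]), array([38.8, 12.3]), np.float64(12.4)], array([651.3,  96.3]))
top bar (57, [array([651.5,  96. ]), array([36.4,  9.9]), np.float64(11.2)], array([651.5,  95.9]))
top bar (42, [array([651.6,  96.6]), array([35.9,  7.8]), np.float64(8.0)], array([652.2,  96.4]))
s -36 50 [ 443.7 -122. ]
s -36 -50 [ 435.8 -221.7]
s 29 0 [ 504.5 -177. ]
t -36 -40 [462.6 149.7]
t 29 -40 [526.4 162.3]
scene forceps (2499, [array([ 579.7, -259. ]), array([239.9, 159.4]), np.float64(42.7)], array([ 552.5, -267.5]))
scene forceps (930, [array([ 534.9, -246.4]), array([184.3,  77.8]), np.float64(43.2)], array([ 522.7, -246. ]))
scene forceps (883, [array([ 533.4, -247.7]), array([180.4,  77.6]), np.float64(43.2)], array([ 521.8, -246.4]))
scene bar (177, [array([731. , 128.6]), array([101.1,  53.3]), np.float64(89.9)], array([724.2, 128. ]))
scene bar (156, [array([732.1, 128.3]), array([93.2, 48.1]), np.float64(89.8)], array([726.3, 128.7]))
scene bar (91, [array([614. ,  49.1]), array([43.8, 27. ]), np.float64(47.5)], array([614.,  48.]))
```

View pics/m_top.png

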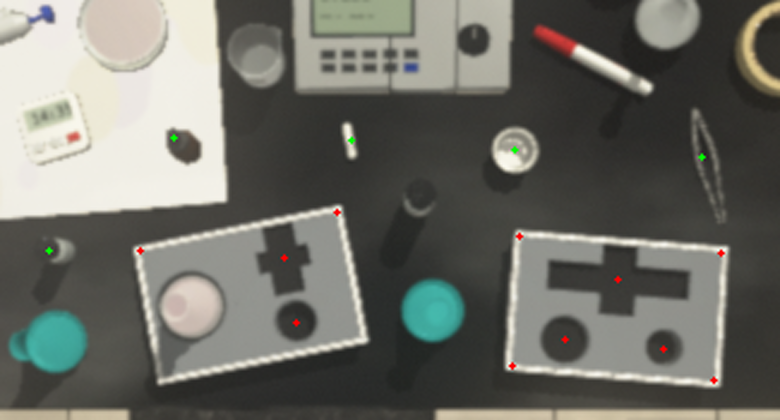

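View pics/m_scene.png

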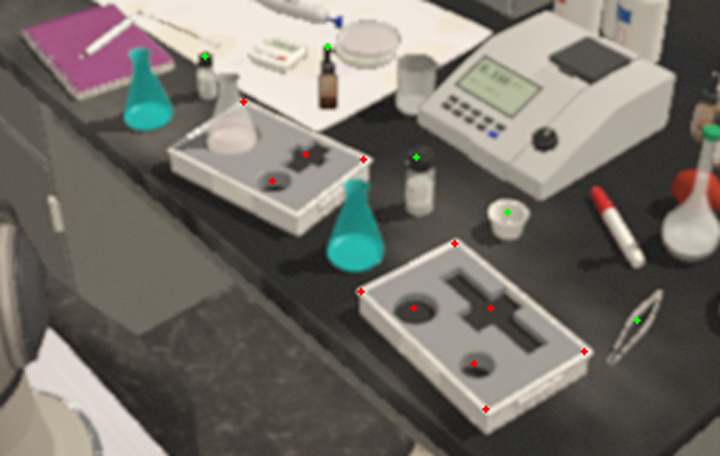

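Markers sit on tray corners, wells, cup, vial, bottle and bar; the forceps run in the crop from (693,110) to (722,222). I'll refine those and derive the grasp poses.

```bash
python3 - <<'E'
from h import *
a=ray("top",[[100+693/2.4,100+110/2.4],[100+722/2.4,100+222/2.4],[100+702/2.4,100+162/2.4],[100+717/2.4,100+162/2.4]],5);print(a.round(1),np.hypot(*(a[0]-a[1])),np.degrees(np.arctan2(*(a[0]-a[1])[::-1])),(a[0]+a[1])/2)
b=ray("scene",[[110+660/2.4,120+292/2.4],[110+612/2.4,120+362/2.4]],5);print(b.round(1),b.mean(0),np.degrees(np.arctan2(*(b[0]-b[1])[::-1])))
p,d=load("pics/top0.npz");W=cloud("top",d)
# bright pixels around forceps line
g=p.max(2).astype(int);m=np.zeros_like(g,bool);m[140:200,380:408]=1
m&=(g-cv2.medianBlur(p.max(2),31).astype(int)>14)
v,u=np.where(m);q=ray("top",np.c_[u,v],5);q=q[(q[:,0]>565)&(q[:,0]<705)];print(len(q),cv2.minAreaRect(q.astype(np.float32)),q.mean(0))
# well circles
for n in("top","scene"):
  p,d=load(f"pics/{n}0.npz");W=cloud(n,d)
  for nm,X in(("tealR",(475,15)),("big",(585,22)),("phot",(740,60))):
    m=(np.hypot(W[...,0]-X[0],W[...,1]-X[1])<70)&(W[...,2]>66);q=W[m];print(n,nm,len(q),q.min(0).round() if len(q) else'',q.max(0).round() if len(q) else '')
E
```

```text
[[ 681.3 -264.8]
 [ 563.6 -292.2]
 [ 626.4 -272.9]
 [ 626.4 -288.5]] 120.78097669272249 13.131135513461283 [ 622.45301315 -278.4934676 ]
[[ 686.8 -264.8]
 [ 564.5 -297.8]] [ 625.61794531 -281.31391371] 15.095767009807375
257 ((625.1219482421875, -277.8905334472656), (120.24324035644531, 24.328311920166016), 12.607391357421875) [ 628.31048893 -277.42116461]
top tealR 97 [457.  -4.  66.] [488.  26. 108.]
top big 135 [572.  10.  68.] [603.  38.  90.]
top phot 577 [763.  -1.  66.] [810. 119.  83.]
scene tealR 171 [456.  -8.  66.] [489.  21. 107.]
scene big 105 [571.   7.  67.] [601.  37.  90.]
scene phot 281 [756.  -3.  66.] [810. 119.  86.]
```

```bash
cat > go.py <<'E'
import sys
from h import *
from scipy.spatial.transform import Rotation as Ro
x,y,z,yaw=map(float,sys.argv[1:5]); s=ctrl.sense()
R=Ro.from_euler("xyz",s["tcp_rot"]); G=Ro.from_euler("xyz",[180,0,yaw],degrees=True)
t=R.inv().apply(np.array([x,y,z])-s["tcp_pos"])/1000; w=(R.inv()*G).as_rotvec(degrees=True)
print("t",round(s["time"],1),"pos",s["tcp_pos"].round(1),"yaw",np.degrees(s["tcp_rot"]).round(1),"w",round(s["width"],1),"gf",round(s["grasp_force"],1))
print("shift",t.round(4),"turn",w.round(1),"rows",round(max(np.linalg.norm(t)/.0417,np.linalg.norm(w)/7.16),1))
E
python3 go.py 624.5 -279.3 150 13.5
```

```text
t 0.1 pos [183.7 491.5 234.1] yaw [-179.9   -0.   159.5] w 91.9 gf 0.0
shift [-0.6828 -0.5675  0.0848] turn [-0.00e+00  1.00e-01  1.46e+02] rows 21.4
```

```bash
python3 -m crank '[[[-0.683,-0.568,0.0,0,0,146,1],[-0.683,-0.568,0.0,0,0,146,1],[-0.683,-0.568,0.0,0,0,146,1],[-0.683,-0.568,0.0,0,0,146,1],[-0.683,-0.568,0.0,0,0,146,1],[-0.683,-0.568,0.0,0,0,146,1],[-0.683,-0.568,0.0,0,0,146,1],[-0.683,-0.568,0.0,0,0,146,1],[-0.683,-0.568,0.0,0,0,146,1],[-0.683,-0.568,0.0,0,0,146,1],[-0.683,-0.568,0.0,0,0,146,1],[-0.683,-0.568,0.0,0,0,146,1]]]' 30; python3 go.py 624.5 -279.3 110 13.5
```

```text
time: 1.1
tcp_pos: [432.3, 55.6, 234.6]
tcp_rot: [-3.141, -0.0, 1.277]
contact_force: [0.6, 0.8, 0.4]
width: 91.8
grasp_force: 0.0
t 1.1 pos [432.3  55.6 234.6] yaw [-180.    -0.    73.2] w 91.8 gf 0.0
shift [-0.265   0.2809  0.1245] turn [-0.  -0.  59.7] rows 9.7
```

```bash
python3 -m crank '[[[-0.265,0.281,0.124,0,0,59.7,0.5],[-0.265,0.281,0.124,0,0,59.7,0.5],[-0.265,0.281,0.124,0,0,59.7,0.5],[-0.265,0.281,0.124,0,0,59.7,0.5],[-0.265,0.281,0.124,0,0,59.7,0.5],[-0.265,0.281,0.124,0,0,59.7,0.5],[-0.265,0.281,0.124,0,0,59.7,0.5],[-0.265,0.281,0.124,0,0,59.7,0.5],[-0.265,0.281,0.124,0,0,59.7,0.5],[-0.265,0.281,0.124,0,0,59.7,0.5],[-0.265,0.281,0.124,0,0,59.7,0.5],[-0.265,0.281,0.124,0,0,59.7,0.5]]]'; python3 go.py 624.5 -279.3 10 13.5
```

```text
time: 2.1
tcp_pos: [625.7, -277.1, 108.3]
tcp_rot: [-3.139, 0.002, 0.24]
contact_force: [-0.8, 0.7, 0.1]
width: 45.9
grasp_force: 0.0
t 2.1 pos [ 625.7 -277.1  108.3] yaw [-1.799e+02  1.000e-01  1.370e+01] w 45.9 gf 0.0
shift [-0.0015  0.0021  0.0983] turn [-0.1  0.1  0.2] rows 2.4
```

```bash
python3 -m crank '[[[-0.001,0.002,0.03,0,0,0,0.5],[-0.001,0.002,0.06,0,0,0,0.5],[-0.001,0.002,0.08,0,0,0,0.5],[-0.001,0.002,0.09,0,0,0,0.5],[-0.001,0.002,0.097,0,0,0,0.5],[-0.001,0.002,0.097,0,0,0,0.5],[-0.001,0.002,0.097,0,0,0,0.1],[-0.001,0.002,0.097,0,0,0,0.1],[-0.001,0.002,0.097,0,0,0,0.1],[-0.001,0.002,0.097,0,0,0,0.1],[-0.001,0.002,0.097,0,0,0,0.1],[-0.001,0.002,0.097,0,0,0,0.1]]]' 20; python3 go.py 504.5 -177 100 85.5
```

```text
time: 3.1
tcp_pos: [626.4, -278.4, 14.5]
tcp_rot: [3.141, -0.001, 0.242]
contact_force: [0.2, -0.5, 2.6]
width: 15.7
grasp_force: 20.0
t 3.1 pos [ 626.4 -278.4   14.5] yaw [ 1.80e+02 -1.00e-01  1.39e+01] w 15.7 gf 20.0
shift [-0.094  -0.1276 -0.0857] turn [  0.1  -0.  -71.6] rows 10.0
```

```bash
python3 -m crank '[[[0,0,-0.03,0,0,0,0.1],[0,0,-0.07,0,0,0,0.1],[0,0,-0.1,0,0,0,0.1],[0,0,-0.1,0,0,0,0.1],[0,0,-0.1,0,0,0,0.1],[0,0,-0.1,0,0,0,0.1]]]' ; python3 go.py 504.5 -177 100 85.5; python3 - <<'E'
from h import *
p,d=grab_frame("scene"); np.savez("pics/s1.npz",p=p,d=d); q=grab_frame("top")[0]
a=cv2.resize(p[150:310,310:470],None,fx=2.4,fy=2.4,interpolation=2);b=cv2.resize(q[100:260,330:490],None,fx=2.4,fy=2.4,interpolation=2)
cv2.imwrite("pics/g1.png",np.hstack([a,b])[:,:,::-1])
E
```

```text
time: 3.6
tcp_pos: [625.5, -278.0, 113.1]
tcp_rot: [-3.141, 0.001, 0.242]
contact_force: [0.0, 1.4, -0.1]
width: 15.9
grasp_force: 20.0
t 3.6 pos [ 625.5 -278.   113.1] yaw [-180.     0.    13.9] w 15.9 gf 20.0
shift [-0.0933 -0.127   0.0133] turn [ -0.1   0.  -71.6] rows 10.0
```

View pics/g1.png

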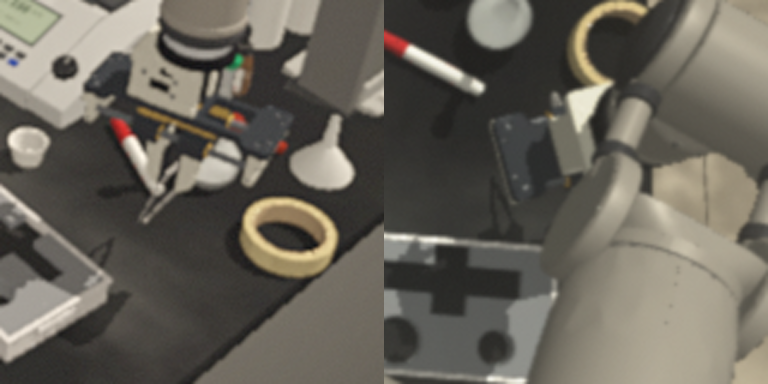

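```bash
python3 - <<'E'
from h import *
a=ray("scene",[[310+146/2.4,150+221/2.4]],103);print(a,a-[625.5,-278],np.hypot(*(a[0]-[625.5,-278])))
E
python3 -m crank '[[[-0.093,-0.127,0.013,0,0,-71.6,0.1],[-0.093,-0.127,0.013,0,0,-71.6,0.1],[-0.093,-0.127,0.013,0,0,-71.6,0.1],[-0.093,-0.127,0.013,0,0,-71.6,0.1],[-0.093,-0.127,0.013,0,0,-71.6,0.1],[-0.093,-0.127,0.013,0,0,-71.6,0.1],[-0.093,-0.127,0.013,0,0,-71.6,0.1],[-0.093,-0.127,0.013,0,0,-71.6,0.1],[-0.093,-0.127,0.013,0,0,-71.6,0.1],[-0.093,-0.127,0.013,0,0,-71.6,0.1],[-0.093,-0.127,0.013,0,0,-71.6,0.1],[-0.093,-0.127,0.013,0,0,-71.6,0.1]]]'; python3 go.py 504.5 -177 50 85.5
```

```text
[[ 565.53100054 -298.50056926]] [[-59.96899946 -20.50056926]] 63.37629080269005
time: 4.7
tcp_pos: [504.8, -176.9, 99.7]
tcp_rot: [-3.14, -0.001, 1.488]
contact_force: [0.1, -0.3, 0.0]
width: 15.5
grasp_force: 20.0
t 4.7 pos [ 504.8 -176.9   99.7] yaw [-1.799e+02 -1.000e-01  8.520e+01] w 15.5 gf 20.0
shift [-0.0002 -0.0001  0.0497] turn [-0.1 -0.1 -0.3] rows 1.2
```

```bash
python3 -m crank '[[[0,0,0.03,0,0,0,0.1],[0,0,0.045,0,0,0,0.1],[0,0,0.045,0,0,0,0.1],[0,0,0.045,0,0,0,0.1]]]'; python3 go.py 504.5 -177 50 85.5; python3 - <<'E'
from h import *
p,d=grab_frame("scene"); np.savez("pics/s2.npz",p=p,d=d); 
a=cv2.resize(p[190:320,240:400],None,fx=4.5,fy=4.5,interpolation=2)
cv2.imwrite("pics/g2.png",a[:,:,::-1])
E
```

```text
time: 5.03
tcp_pos: [504.7, -176.9, 55.0]
tcp_rot: [-3.139, -0.001, 1.489]
contact_force: [0.6, 0.2, 0.1]
width: 15.6
grasp_force: 20.0
t 5.0 pos [ 504.7 -176.9   55. ] yaw [-1.799e+02 -1.000e-01  8.530e+01] w 15.6 gf 20.0
shift [-0.0002 -0.0002  0.005 ] turn [-0.1 -0.1 -0.2] rows 0.1
```

View pics/g2.png

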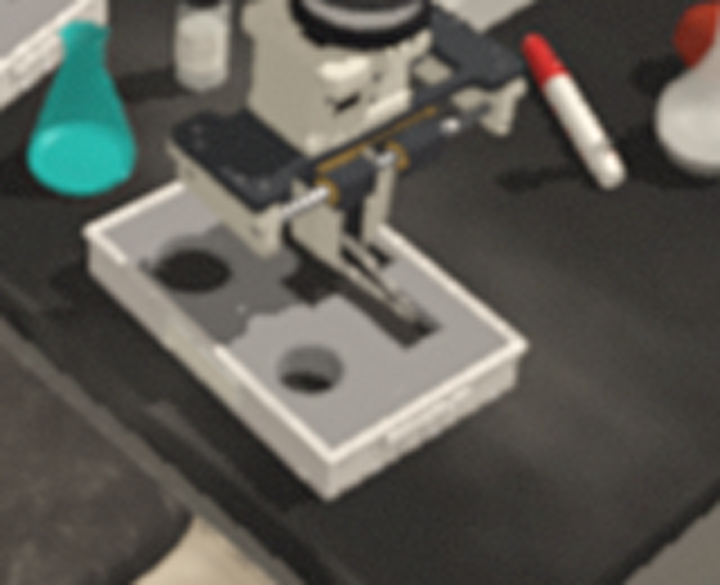

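```bash
python3 - <<'E'
from h import *
X,Y,a=T["s"]
for z in(40,45,49):
  q=ray("scene",[[240+417/4.5,190+314/4.5]],z)[0]-[X,Y]; print(z,q@[[np.cos(a),-np.sin(a)],[np.sin(a),np.cos(a)]])
E
```

```text
40 [ 33.58076139 -63.37396875]
45 [ 29.86670627 -66.72437094]
49 [ 26.89546218 -69.4046927 ]
```

```bash
python3 -m crank '[[[0,0,0.006,0,0,-0.2,0.1],[0,0,0.011,0,0,-0.2,0.1],[0,0,0.015,0,0,-0.2,0.1],[0,0,0.018,0,0,-0.2,0.1],[0,0,0.018,0,0,-0.2,0.1],[0,0,0.018,0,0,-0.2,0.1]]]'; python3 go.py 504.5 -177 36 85.5
```

```text
time: 5.58
tcp_pos: [505.2, -177.1, 37.6]
tcp_rot: [-3.141, -0.0, 1.495]
contact_force: [0.3, 0.1, -0.5]
width: 15.8
grasp_force: 20.0
t 5.6 pos [ 505.2 -177.1   37.6] yaw [-180.    -0.    85.6] w 15.8 gf 20.0
shift [ 0.0001 -0.0007  0.0016] turn [-0.  -0.   0.1] rows 0.0
```

```bash
python3 -m crank '[[[0,0,0.002,0,0,0,0.1],[0,0,0.002,0,0,0,0.1],[0,0,0.002,0,0,0,0.3],[0,0,0.002,0,0,0,0.3],[0,0,0.002,0,0,0,0.3],[0,0,0.002,0,0,0,0.3],[0,0,-0.01,0,0,0,0.3],[0,0,-0.04,0,0,0,0.3],[0,0,-0.08,0,0,0,0.3],[0,0,-0.1,0,0,0,0.3]]]'; python3 go.py 637.3 -75.3 80 80
```

```text
time: 6.42
tcp_pos: [506.4, -177.7, 141.2]
tcp_rot: [3.138, 0.001, 1.495]
contact_force: [0.8, -0.6, 0.8]
width: 27.3
grasp_force: 0.0
t 6.4 pos [ 506.4 -177.7  141.2] yaw [1.798e+02 1.000e-01 8.570e+01] w 27.3 gf 0.0
shift [0.1121 0.1226 0.0615] turn [0.2 0.1 5.7] rows 4.2
```

```bash
python3 -m crank '[[[0.112,0.123,0.03,0,0,5.6,0.8],[0.112,0.123,0.03,0,0,5.6,0.8],[0.112,0.123,0.03,0,0,5.6,0.8],[0.112,0.123,0.03,0,0,5.6,0.8],[0.112,0.123,0.06,0,0,5.6,0.8],[0.112,0.123,0.06,0,0,5.6,0.8],[0.112,0.123,0.06,0,0,5.6,0.8],[0.112,0.123,0.06,0,0,5.6,0.8]]]'; python3 go.py 637.3 -75.3 25 80;  python3 - <<'E'
from h import *
p,d=grab_frame("scene");W=cloud("scene",d)
a=cv2.resize(p[160:320,240:440],None,fx=3,fy=3,interpolation=2)
cv2.imwrite("pics/g3.png",a[:,:,::-1])
E
```

```text
time: 7.08
tcp_pos: [636.1, -75.4, 78.2]
tcp_rot: [-3.141, 0.0, 1.397]
contact_force: [0.5, -0.4, -0.3]
width: 72.6
grasp_force: 0.0
t 7.1 pos [636.1 -75.4  78.2] yaw [-180.    0.   80.] w 72.6 gf 0.0
shift [0.0003 0.0012 0.0532] turn [-0.  0.  0.] rows 1.3
```

View pics/g3.png

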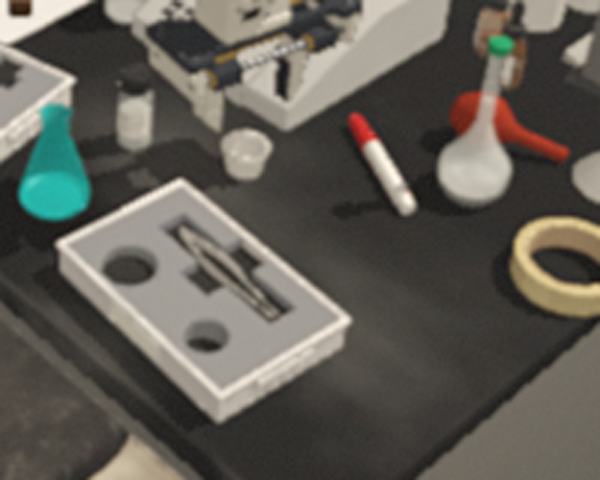

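```bash
python3 -m crank '[[[0,0.001,0.025,0,0,0,0.8],[0,0.001,0.04,0,0,0,0.8],[0,0.001,0.053,0,0,0,0.8],[0,0.001,0.053,0,0,0,0.8],[0,0.001,0.053,0,0,0,0.2],[0,0.001,0.053,0,0,0,0.2],[0,0.001,0.053,0,0,0,0.2],[0,0.001,0.053,0,0,0,0.2],[0,0.001,0.053,0,0,0,0.2],[0,0.001,0.053,0,0,0,0.2]]]' 8; python3 go.py 443.7 -122 100 85.5
```

```text
time: 7.97
tcp_pos: [637.8, -75.0, 25.5]
tcp_rot: [3.14, 0.0, 1.397]
contact_force: [-1.3, 0.1, 2.5]
width: 43.4
grasp_force: 8.0
t 8.0 pos [637.8 -75.   25.5] yaw [179.9   0.   80.1] w 43.4 gf 8.0
shift [-0.0797 -0.183  -0.0747] turn [ 0.1  0.  -5.4] rows 5.1
```

```bash
python3 -m crank '[[[0,0,-0.03,0,0,0,0.2],[0,0,-0.075,0,0,0,0.2],[-0.04,-0.09,-0.075,0,0,-3,0.2],[-0.08,-0.183,-0.075,0,0,-5.4,0.2],[-0.08,-0.183,-0.075,0,0,-5.4,0.2],[-0.08,-0.183,-0.075,0,0,-5.4,0.2],[-0.08,-0.183,-0.075,0,0,-5.4,0.2],[-0.08,-0.183,-0.075,0,0,-5.4,0.2],[-0.08,-0.183,-0.075,0,0,-5.4,0.2]]]'; python3 go.py 443.7 -122 45.5 85.5
```

```text
time: 8.72
tcp_pos: [442.3, -122.5, 100.3]
tcp_rot: [3.141, 0.0, 1.49]
contact_force: [-0.1, -0.9, -0.4]
width: 42.7
grasp_force: 8.0
t 8.7 pos [ 442.3 -122.5  100.3] yaw [180.    0.   85.4] w 42.7 gf 8.0
shift [0.0006 0.0013 0.0548] turn [ 0.   0.  -0.1] rows 1.3
```

```bash
python3 -m crank '[[[0.001,0.001,0.025,0,0,0,0.2],[0.001,0.001,0.04,0,0,0,0.2],[0.001,0.001,0.047,0,0,0,0.2],[0.001,0.001,0.052,0,0,0,0.2],[0.001,0.001,0.0545,0,0,0,0.2],[0.001,0.001,0.0545,0,0,0,0.2],[0.001,0.001,0.0545,0,0,0,0.2]]]'; python3 go.py 443.7 -122 45.5 85.5
```

```text
time: 9.3
tcp_pos: [445.1, -121.4, 45.6]
tcp_rot: [3.14, 0.0, 1.492]
contact_force: [0.3, -0.1, -1.1]
width: 42.7
grasp_force: 8.0
t 9.3 pos [ 445.1 -121.4   45.6] yaw [179.9   0.   85.5] w 42.7 gf 8.0
shift [-0.0008 -0.0014  0.0001] turn [ 0.1  0.  -0. ] rows 0.0
```

Release the cup and rise. The next goal is above the vial.

```bash
python3 -m crank '[[[0,0,0.001,0,0,0,0.2],[0,0,0.001,0,0,0,0.65],[0,0,0.001,0,0,0,0.65],[0,0,0.001,0,0,0,0.65],[0,0,0.001,0,0,0,0.65],[0,0,-0.015,0,0,0,0.65],[0,0,-0.04,0,0,0,0.65],[0,0,-0.08,0,0,0,0.65],[0,0,-0.12,0,0,0,0.65],[0,0,-0.15,0,0,0,0.65],[0,0,-0.15,0,0,0,0.65]]]'; python3 go.py 534.4 393.5 180 160; python3 - <<'E'
from h import *
p,d=grab_frame("top");W=cloud("top",d)
for n in("top","scene"):
  p,d=grab_frame(n);W=cloud(n,d);m=(np.hypot(W[...,0]-443.7,W[...,1]+122)<40)&(W[...,2]>38)&(W[...,2]<60)
  q=W[m];print(n,len(q),cv2.minAreaRect(q[:,:2].astype(np.float32)) if len(q)>4 else '',np.percentile(q[:,2],[50,95,99]) if len(q) else '')
E
```

```text
time: 10.22
tcp_pos: [447.2, -122.5, 201.2]
tcp_rot: [3.131, 0.004, 1.492]
contact_force: [1.3, 0.1, 1.5]
width: 59.8
grasp_force: 0.0
t 10.2 pos [ 447.2 -122.5  201.2] yaw [179.4   0.2  85.5] w 59.8 gf 0.0
shift [0.5214 0.0458 0.0197] turn [  0.4   0.6 -74.5] rows 12.6
top 62 ((439.7340087890625, -113.21342468261719), (30.219587326049805, 54.933284759521484), 85.3749771118164) [46.42577965 50.87615565 52.14246298]
scene 129 ((449.4942626953125, -121.61398315429688), (43.764556884765625, 50.78519821166992), 88.97190856933594) [45.12185437 50.32548075 52.08742856]
```

```bash
python3 -m crank '[[[0.521,0.046,0,0,0,-74.5,0.65],[0.521,0.046,0,0,0,-74.5,0.65],[0.521,0.046,0,0,0,-74.5,0.65],[0.521,0.046,0,0,0,-74.5,0.65],[0.521,0.046,0,0,0,-74.5,0.65],[0.521,0.046,0,0,0,-74.5,0.65],[0.521,0.046,0,0,0,-74.5,0.65],[0.521,0.046,0,0,0,-74.5,0.65],[0.521,0.046,0.02,0,0,-74.5,0.65],[0.521,0.046,0.02,0,0,-74.5,0.65],[0.521,0.046,0.02,0,0,-74.5,0.65],[0.521,0.046,0.02,0,0,-74.5,0.65]]]'; python3 go.py 534.4 393.5 120 160
```

```text
time: 11.37
tcp_pos: [526.6, 372.5, 174.9]
tcp_rot: [-3.138, -0.003, 2.795]
contact_force: [1.0, -0.7, 1.0]
width: 59.6
grasp_force: 0.0
t 11.4 pos [526.6 372.5 174.9] yaw [-179.8   -0.2  160.1] w 59.6 gf 0.0
shift [-0.0004  0.0226  0.0548] turn [-0.2 -0.2  0.1] rows 1.4
```

```bash
python3 -m crank '[[[0,0,0,0,0,0,0.65],[0,0,0,0,0,0,0.65],[0,0,0,0,0,0,0.65]]]' >/dev/null; python3 go.py 534.4 393.5 36 160
```

```text
t 11.6 pos [526.6 370.3 175.4] yaw [-1.798e+02 -1.000e-01  1.600e+02] w 60.2 gf 0.0
shift [0.0003 0.0249 0.1394] turn [-0.2 -0.1 -0. ] rows 3.4
```

```bash
python3 -m crank '[[[0,0.025,0.0,0,0,0,0.65],[0,0.025,0.02,0,0,0,0.65],[0,0.025,0.06,0,0,0,0.65],[0,0.025,0.09,0,0,0,0.65],[0,0.025,0.115,0,0,0,0.65],[0,0.025,0.13,0,0,0,0.65],[0,0.025,0.139,0,0,0,0.65],[0,0.025,0.139,0,0,0,0.65],[0,0.025,0.139,0,0,0,0.65]]]'; python3 go.py 534.4 393.5 36 160
```

```text
time: 12.37
tcp_pos: [536.6, 393.5, 39.3]
tcp_rot: [3.141, 0.0, 2.79]
contact_force: [0.5, 0.7, -0.0]
width: 59.5
grasp_force: 0.0
t 12.4 pos [536.6 393.5  39.3] yaw [180.    0.  159.9] w 59.5 gf 0.0
shift [ 0.002  -0.0008  0.0033] turn [ 0.   0.  -0.1] rows 0.1
```

Close on the vial at z≈37.

```bash
python3 -m crank '[[[0.002,-0.001,0.002,0,0,0,0.65],[0.002,-0.001,0.002,0,0,0,0.1],[0.002,-0.001,0.002,0,0,0,0.1],[0.002,-0.001,0.002,0,0,0,0.1],[0.002,-0.001,0.002,0,0,0,0.1],[0.002,-0.001,0.002,0,0,0,0.1],[0.002,-0.001,0.002,0,0,0,0.1],[0.002,-0.001,0.002,0,0,0,0.1],[0.002,-0.001,0.002,0,0,0,0.1]]]' 15; python3 go.py 435.8 -221.7 190 90
```

```text
time: 13.12
tcp_pos: [534.0, 394.2, 36.9]
tcp_rot: [3.141, 0.0, 2.792]
contact_force: [-1.1, 0.2, 1.4]
width: 24.2
grasp_force: 15.0
t 13.1 pos [534.  394.2  36.9] yaw [180.   0. 160.] w 24.2 gf 15.0
shift [-0.1189 -0.6122 -0.1533] turn [ 0. -0. 70.] rows 15.4
```

```bash
python3 -m crank '[[[0,0,-0.03,0,0,0,0.1],[0,0,-0.07,0,0,0,0.1],[0,0,-0.11,0,0,0,0.1],[0,0,-0.153,0,0,0,0.1],[-0.119,-0.612,-0.153,0,0,70,0.1],[-0.119,-0.612,-0.153,0,0,70,0.1],[-0.119,-0.612,-0.153,0,0,70,0.1],[-0.119,-0.612,-0.153,0,0,70,0.1],[-0.119,-0.612,-0.153,0,0,70,0.1],[-0.119,-0.612,-0.153,0,0,70,0.1],[-0.119,-0.612,-0.153,0,0,70,0.1],[-0.119,-0.612,-0.153,0,0,70,0.1]]]'; python3 go.py 435.8 -221.7 190 90
```

```text
time: 14.12
tcp_pos: [480.7, 63.2, 189.3]
tcp_rot: [3.141, 0.0, 1.786]
contact_force: [1.1, 1.0, -0.5]
width: 24.1
grasp_force: 15.0
t 14.1 pos [480.7  63.2 189.3] yaw [180.    0.  102.3] w 24.1 gf 15.0
shift [-0.2687 -0.1047 -0.0007] turn [ 0.   0.  12.3] rows 6.9
```

```bash
python3 -m crank '[[[0,0,0,0,0,0,0.1],[0,0,0,0,0,0,0.1],[0,0,0,0,0,0,0.1]]]'>/dev/null; python3 go.py 435.8 -221.7 190 90
```

```text
t 14.4 pos [481.7  65.  189.3] yaw [180.   -0.  102.7] w 24.2 gf 15.0
shift [-0.2696 -0.1076 -0.0009] turn [ 0.  -0.  12.7] rows 7.0
```

```bash
python3 -m crank '[[[-0.27,-0.108,0,0,0,12.7,0.1],[-0.27,-0.108,0,0,0,12.7,0.1],[-0.27,-0.108,0,0,0,12.7,0.1],[-0.27,-0.108,0,0,0,12.7,0.1],[-0.27,-0.108,0,0,0,12.7,0.1],[-0.27,-0.108,0,0,0,12.7,0.1],[-0.27,-0.108,0,0,0,12.7,0.1],[-0.27,-0.108,0,0,0,12.7,0.1],[-0.27,-0.108,0,0,0,12.7,0.1],[-0.27,-0.108,0.04,0,0,12.7,0.1],[-0.27,-0.108,0.08,0,0,12.7,0.1],[-0.27,-0.108,0.08,0,0,12.7,0.1]]]'; python3 go.py 435.8 -221.7 47 90
```

```text
time: 15.37
tcp_pos: [432.6, -217.4, 103.3]
tcp_rot: [-3.132, -0.008, 1.574]
contact_force: [-1.4, 0.2, -0.9]
width: 23.9
grasp_force: 15.0
t 15.4 pos [ 432.6 -217.4  103.3] yaw [-179.4   -0.4   90.2] w 23.9 gf 15.0
shift [-0.0047  0.0038  0.0562] turn [-0.6 -0.4  0.2] rows 1.4
```

```bash
python3 -m crank '[[[0,0,0,0,0,0,0.1],[0,0,0,0,0,0,0.1]]]'>/dev/null; python3 go.py 435.8 -221.7 47 90
```

```text
t 15.5 pos [ 436.7 -221.4  110.7] yaw [179.9   0.   90.1] w 23.7 gf 15.0
shift [-0.0003 -0.001   0.0637] turn [0.1 0.  0.1] rows 1.5
```

```bash
python3 -m crank '[[[0,-0.001,0.02,0,0,0,0.1],[0,-0.001,0.035,0,0,0,0.1],[0,-0.001,0.045,0,0,0,0.1],[0,-0.001,0.055,0,0,0,0.1],[0,-0.001,0.06,0,0,0,0.1],[0,-0.001,0.0635,0,0,0,0.1],[0,-0.001,0.0635,0,0,0,0.1],[0,-0.001,0.0635,0,0,0,0.1]]]'; python3 go.py 435.8 -221.7 47 90
```

```text
time: 16.2
tcp_pos: [435.0, -222.5, 46.4]
tcp_rot: [3.14, 0.001, 1.57]
contact_force: [1.0, 0.3, -0.8]
width: 24.3
grasp_force: 15.0
t 16.2 pos [ 435.  -222.5   46.4] yaw [1.799e+02 1.000e-01 9.000e+01] w 24.3 gf 15.0
shift [ 0.0008  0.0008 -0.0006] turn [ 0.1  0.1 -0. ] rows 0.0
```

```bash
python3 -m crank '[[[0,0,0,0,0,0,0.5],[0,0,0,0,0,0,0.5],[0,0,0,0,0,0,0.5],[0,0,0,0,0,0,0.5],[0,0,-0.02,0,0,0,0.5],[0,0,-0.05,0,0,0,0.5],[0,0,-0.09,0,0,0,0.5],[0,0,-0.12,0,0,0,0.5],[0,0,-0.14,0,0,0,0.5],[0,0,-0.14,0,0,0,0.5],[0,0,-0.14,0,0,0,0.5]]]'; python3 go.py 651.5 96.2 150 11
```

```text
time: 17.12
tcp_pos: [434.6, -222.5, 186.4]
tcp_rot: [3.14, 0.001, 1.57]
contact_force: [-1.1, 0.3, -1.0]
width: 45.9
grasp_force: 0.0
t 17.1 pos [ 434.6 -222.5  186.4] yaw [1.799e+02 1.000e-01 9.000e+01] w 45.9 gf 0.0
shift [0.3189 0.2166 0.0364] turn [ 0.2 -0.  79. ] rows 11.0
```

```bash
python3 -m crank '[[[0.319,0.217,0,0,0,79,0.4],[0.319,0.217,0,0,0,79,0.4],[0.319,0.217,0,0,0,79,0.4],[0.319,0.217,0,0,0,79,0.4],[0.319,0.217,0,0,0,79,0.4],[0.319,0.217,0,0,0,79,0.4],[0.319,0.217,0,0,0,79,0.4],[0.319,0.217,0,0,0,79,0.4],[0.319,0.217,0,0,0,79,0.4],[0.319,0.217,0.036,0,0,79,0.4],[0.319,0.217,0.036,0,0,79,0.4],[0.319,0.217,0.036,0,0,79,0.4]]]' >/dev/null;python3 -m crank '[[[0,0,0,0,0,0,0.4],[0,0,0,0,0,0,0.4],[0,0,0,0,0,0,0.4]]]'>/dev/null; python3 go.py 651.5 96.2 11 11; python3 - <<'E'
from h import *
p,d=grab_frame("top");q=grab_frame("scene")[0]
a=cv2.resize(p[130:280,150:420],None,fx=2.8,fy=2.8,interpolation=2);cv2.imwrite("pics/g4.png",a[:,:,::-1])
E
```

```text
t 18.4 pos [651.2  96.2 149.1] yaw [-1.80e+02  1.00e-01  1.11e+01] w 37.0 gf 0.0
shift [4.000e-04 1.000e-04 1.381e-01] turn [-0.   0.1  0.1] rows 3.3
```

View pics/g4.png

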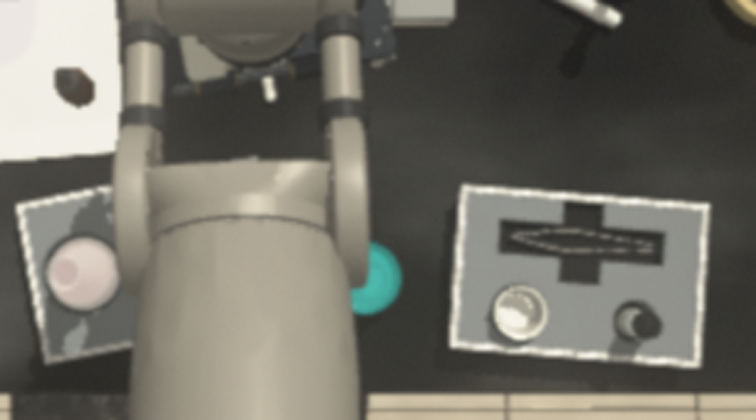

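Sampling tray holds forceps, cup (520,312) and vial (637,322), all seated. Now the bar.

```bash
python3 -m crank '[[[0,0,0.04,0,0,0,0.4],[0,0,0.08,0,0,0,0.4],[0,0,0.11,0,0,0,0.4],[0,0,0.128,0,0,0,0.4],[0,0,0.138,0,0,0,0.4],[0,0,0.138,0,0,0,0.4],[0,0,0.138,0,0,0,0.4]]]'; python3 go.py 651.5 96.2 10 11
```

```text
time: 19.05
tcp_pos: [652.2, 96.4, 12.5]
tcp_rot: [3.141, -0.001, 0.191]
contact_force: [-0.0, -0.4, 0.3]
width: 36.7
grasp_force: 0.0
t 19.1 pos [652.2  96.4  12.5] yaw [ 1.8e+02 -1.0e-01  1.1e+01] w 36.7 gf 0.0
shift [-0.0007  0.      0.0025] turn [ 0.  -0.1 -0. ] rows 0.1
```

```bash
python3 -m crank '[[[0,0,0.002,0,0,0,0.4],[0,0,0.002,0,0,0,0.05],[0,0,0.002,0,0,0,0.05],[0,0,0.002,0,0,0,0.05],[0,0,0.002,0,0,0,0.05],[0,0,0.002,0,0,0,0.05],[0,0,0.002,0,0,0,0.05],[0,0,0.002,0,0,0,0.05]]]' 12; python3 go.py 526.4 162.3 120 101.1
```

```text
time: 19.72
tcp_pos: [651.7, 96.7, 9.9]
tcp_rot: [-3.142, -0.0, 0.191]
contact_force: [-0.1, -0.1, 1.8]
width: 9.2
grasp_force: 12.0
t 19.7 pos [651.7  96.7   9.9] yaw [-180.   -0.   11.] w 9.2 gf 12.0
shift [-0.1105 -0.0882 -0.1101] turn [  0.   -0.  -90.1] rows 12.6
```

```bash
python3 -m crank '[[[0,0,-0.03,0,0,0,0.05],[0,0,-0.07,0,0,0,0.05],[0,0,-0.11,0,0,0,0.05],[0,0,-0.14,0,0,0,0.05],[-0.11,-0.088,-0.14,0,0,-90,0.05],[-0.11,-0.088,-0.14,0,0,-90,0.05],[-0.11,-0.088,-0.14,0,0,-90,0.05],[-0.11,-0.088,-0.14,0,0,-90,0.05],[-0.11,-0.088,-0.14,0,0,-90,0.05],[-0.11,-0.088,-0.14,0,0,-90,0.05],[-0.11,-0.088,-0.14,0,0,-90,0.05],[-0.11,-0.088,-0.14,0,0,-90,0.05]]]'; python3 go.py 526.4 162.3 120 101.1
```

```text
time: 20.72
tcp_pos: [526.6, 162.3, 149.8]
tcp_rot: [3.141, -0.0, 1.198]
contact_force: [-0.1, -0.1, 0.3]
width: 8.8
grasp_force: 12.0
t 20.7 pos [526.6 162.3 149.8] yaw [180.   -0.   68.6] w 8.8 gf 12.0
shift [-0.0001 -0.0002  0.0298] turn [  0.   -0.  -32.5] rows 4.5
```

```bash
python3 -m crank '[[[0,0,0,0,0,-32.5,0.05],[0,0,0,0,0,-32.5,0.05],[0,0,0,0,0,-32.5,0.05],[0,0,0,0,0,-32.5,0.05],[0,0,0,0,0,-32.5,0.05],[0,0,0.03,0,0,-32.5,0.05],[0,0,0.06,0,0,-32.5,0.05],[0,0,0.09,0,0,-32.5,0.05],[0,0,0.09,0,0,-32.5,0.05],[0,0,0.09,0,0,-32.5,0.05]]]'; python3 go.py 526.4 162.3 34 101.1; python3 - <<'E'
from h import *
p,d=grab_frame("scene")
a=cv2.resize(p[130:260,170:310],None,fx=4.5,fy=4.5,interpolation=2);cv2.imwrite("pics/g5.png",a[:,:,::-1])
E
```

```text
time: 21.55
tcp_pos: [525.9, 162.0, 58.8]
tcp_rot: [-3.138, -0.0, 1.758]
contact_force: [-0.2, 0.6, 0.9]
width: 8.4
grasp_force: 12.0
t 21.6 pos [525.9 162.   58.8] yaw [-179.8   -0.   100.8] w 8.4 gf 12.0
shift [0.0002 0.0006 0.0248] turn [-0.2 -0.  -0.3] rows 0.6
```

View pics/g5.png

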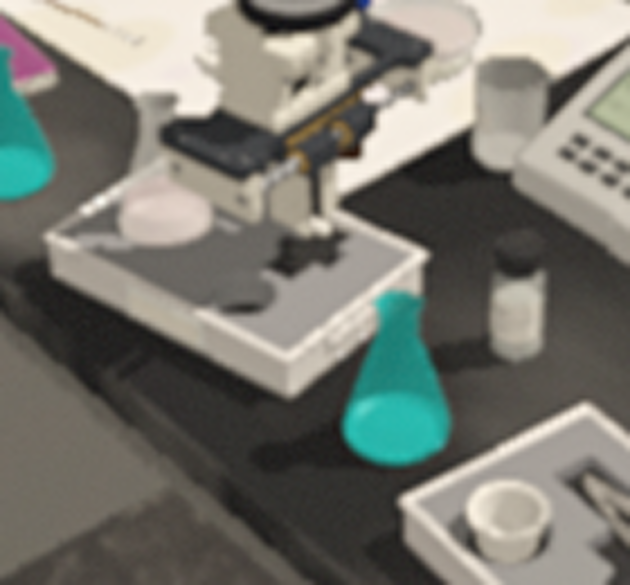

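```bash
python3 -m crank '[[[0,0,0.008,0,0,-0.2,0.05],[0,0,0.016,0,0,-0.2,0.05],[0,0,0.021,0,0,-0.2,0.05],[0,0,0.0245,0,0,-0.2,0.05],[0,0,0.0245,0,0,-0.2,0.05],[0,0,0.0245,0,0,-0.2,0.05]]]'; python3 go.py 526.4 162.3 34 101.1
```

```text
time: 22.1
tcp_pos: [526.8, 162.1, 35.1]
tcp_rot: [-3.141, -0.0, 1.762]
contact_force: [-0.2, -0.1, -0.5]
width: 9.0
grasp_force: 12.0
t 22.1 pos [526.8 162.1  35.1] yaw [-180.   -0.  101.] w 9.0 gf 12.0
shift [ 0.0003 -0.0004  0.0011] turn [-0.  -0.  -0.1] rows 0.0
```

```bash
python3 -m crank '[[[0,0,0.001,0,0,0,0.05],[0,0,0.001,0,0,0,0.2],[0,0,0.001,0,0,0,0.22],[0,0,0.001,0,0,0,0.22],[0,0,0.001,0,0,0,0.22],[0,0,-0.01,0,0,0,0.22],[0,0,-0.04,0,0,0,0.22],[0,0,-0.08,0,0,0,0.22],[0,0,-0.12,0,0,0,0.22],[0,0,-0.15,0,0,0,0.22],[0,0,-0.15,0,0,0,0.22]]]'; python3 go.py 641 262 180 101.1
```

```text
time: 23.02
tcp_pos: [530.1, 162.8, 193.0]
tcp_rot: [3.128, 0.0, 1.762]
contact_force: [0.4, 0.2, 0.8]
width: 20.6
grasp_force: 0.0
t 23.0 pos [530.1 162.8 193. ] yaw [179.2   0.  101. ] w 20.6 gf 0.0
shift [0.0763 0.1276 0.0147] turn [ 0.8  0.  -0.1] rows 3.6
```

```bash
python3 -m crank '[[[0.076,0.128,0,0,0,0,0.8],[0.076,0.128,0,0,0,0,0.8],[0.076,0.128,0,0,0,0,0.8],[0.076,0.128,0,0,0,0,0.8],[0.076,0.128,0,0,0,0,0.8],[0.076,0.128,0,0,0,0,0.8],[0.076,0.128,0,0,0,0,0.8]]]'; python3 go.py 641 262 47 101; python3 - <<'E'
from h import *
p,d=grab_frame("scene")
a=cv2.resize(p[70:240,150:310],None,fx=3.5,fy=3.5,interpolation=2);cv2.imwrite("pics/g6.png",a[:,:,::-1])
E
```

```text
time: 23.6
tcp_pos: [637.3, 260.5, 184.9]
tcp_rot: [-3.14, 0.0, 1.762]
contact_force: [0.7, -0.2, -0.5]
width: 62.5
grasp_force: 0.0
t 23.6 pos [637.3 260.5 184.9] yaw [-179.9    0.   101. ] w 62.5 gf 0.0
shift [0.0008 0.0041 0.1379] turn [-0.1  0.  -0. ] rows 3.3
```

View pics/g6.png

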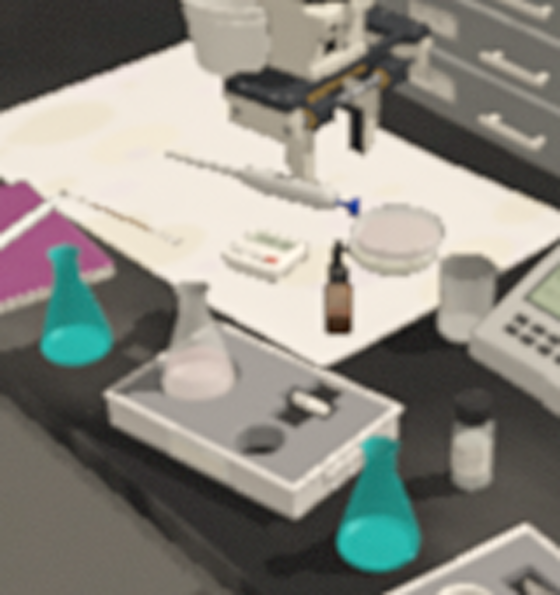

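```bash
python3 -m crank '[[[0.001,0.003,0.0,0,0,0,0.85],[0.001,0.003,0.02,0,0,0,0.85],[0.001,0.003,0.06,0,0,0,0.85],[0.001,0.003,0.09,0,0,0,0.85],[0.001,0.003,0.115,0,0,0,0.85],[0.001,0.003,0.13,0,0,0,0.85],[0.001,0.003,0.137,0,0,0,0.85],[0.001,0.003,0.137,0,0,0,0.85],[0.001,0.003,0.137,0,0,0,0.85]]]'; python3 go.py 641 262 47 101
```

```text
time: 24.4
tcp_pos: [641.3, 262.5, 49.3]
tcp_rot: [3.14, -0.0, 1.762]
contact_force: [0.7, -0.5, -0.3]
width: 78.0
grasp_force: 0.0
t 24.4 pos [641.3 262.5  49.3] yaw [179.9  -0.  100.9] w 78.0 gf 0.0
shift [-0.0004 -0.0004  0.0023] turn [ 0.1 -0.  -0.1] rows 0.1
```

```bash
python3 -m crank '[[[0,0,0.002,0,0,0,0.85],[0,0,0.002,0,0,0,0.2],[0,0,0.002,0,0,0,0.2],[0,0,0.002,0,0,0,0.2],[0,0,0.002,0,0,0,0.2],[0,0,0.002,0,0,0,0.2],[0,0,0.002,0,0,0,0.2],[0,0,0.002,0,0,0,0.2],[0,0,0.002,0,0,0,0.2],[0,0,0.002,0,0,0,0.2]]]' 20; python3 go.py 462.6 149.7 200 101
```

```text
time: 25.23
tcp_pos: [640.8, 262.7, 46.2]
tcp_rot: [3.141, -0.0, 1.762]
contact_force: [0.4, -0.9, 0.5]
width: 29.6
grasp_force: 20.0
t 25.2 pos [640.8 262.7  46.2] yaw [180.  -0. 101.] w 29.6 gf 20.0
shift [-0.077  -0.1964 -0.1539] turn [ 0. -0. -0.] rows 6.3
```

```bash
python3 -m crank '[[[0,0,-0.03,0,0,0,0.2],[0,0,-0.07,0,0,0,0.2],[0,0,-0.11,0,0,0,0.2],[0,0,-0.154,0,0,0,0.2],[-0.03,-0.06,-0.154,0,0,0,0.2],[-0.077,-0.196,-0.154,0,0,0,0.2],[-0.077,-0.196,-0.154,0,0,0,0.2],[-0.077,-0.196,-0.154,0,0,0,0.2],[-0.077,-0.196,-0.154,0,0,0,0.2],[-0.077,-0.196,-0.154,0,0,0,0.2],[-0.077,-0.196,-0.154,0,0,0,0.2],[-0.077,-0.196,-0.154,0,0,0,0.2]]]'; python3 go.py 462.6 149.7 100 101; python3 - <<'E'
from h import *
p,d=grab_frame("scene")
a=cv2.resize(p[70:240,150:310],None,fx=3.5,fy=3.5,interpolation=2);cv2.imwrite("pics/g7.png",a[:,:,::-1])
E
```

```text
time: 26.23
tcp_pos: [464.1, 150.0, 200.9]
tcp_rot: [3.139, -0.0, 1.762]
contact_force: [0.3, 0.2, -0.7]
width: 29.3
grasp_force: 20.0
t 26.2 pos [464.1 150.  200.9] yaw [179.9  -0.  100.9] w 29.3 gf 20.0
shift [ 0.     -0.0017  0.1009] turn [ 0.1 -0.  -0.1] rows 2.4
```

View pics/g7.png

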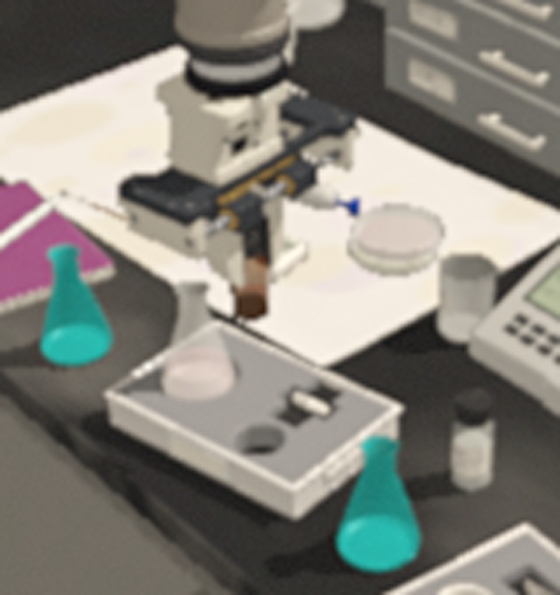

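```bash
cat > bt.py <<'E'
from h import *
s=ctrl.sense();c=s["tcp_pos"];print(c.round(1))
for n in("top","scene"):
  p,d=grab_frame(n);W=cloud(n,d);o=-calibration(n)["R"].T@calibration(n)["t"]
  for lo,hi in((-45,-32),(-32,-20),(-20,-9),(20,45)):
    z=W[...,2]-c[2];m=(np.hypot(W[...,0]-c[0],W[...,1]-c[1])<26)&(z>lo)&(z<hi)
    q=W[m][:,:2]
    if len(q)<8: print(n,lo,len(q));continue
    # circle fit with fixed radius 15.5
    from scipy.optimize import least_squares
    r=least_squares(lambda k:np.hypot(*(q-k).T)-15.5,q.mean(0)+(q.mean(0)-o[:2])/np.linalg.norm(q.mean(0)-o[:2])*10,loss="soft_l1")
    print(n,lo,len(q),(r.x-c[:2]).round(1),np.abs(r.fun).mean().round(1))
E
python3 bt.py
```

```text
[464.6 150.2 200.7]
top -45 0
top -32 0
top -20 0
top 20 0
scene -45 36 [1.8 2.5] 1.9
scene -32 40 [0.5 1.1] 1.4
scene -20 38 [0.4 2. ] 1.2
scene 20 85 [3.3 2.1] 4.8
```

```bash
python3 -m crank '[[[-0.001,-0.003,0.03,0,0,0,0.2],[-0.001,-0.003,0.06,0,0,0,0.2],[-0.001,-0.003,0.09,0,0,0,0.2],[-0.001,-0.003,0.1,0,0,0,0.2],[-0.001,-0.003,0.11,0,0,0,0.2],[-0.001,-0.003,0.11,0,0,0,0.2],[-0.001,-0.003,0.11,0,0,0,0.2]]]'; python3 bt.py;python3 go.py 462 149 55 101
```

```text
time: 26.97
tcp_pos: [460.8, 148.6, 89.6]
tcp_rot: [-3.141, -0.0, 1.762]
contact_force: [0.2, -0.6, -0.3]
width: 29.9
grasp_force: 20.0
[460.8 148.6  89.6]
top -45 0
top -32 0
top -20 0
top 20 0
scene -45 29 [1.9 3. ] 1.7
scene -32 33 [1.5 1.7] 1.3
scene -20 33 [0.7 1.4] 1.4
scene 20 58 [3.9 3.6] 4.6
t 27.1 pos [461.2 148.5  90.6] yaw [179.9  -0.  101. ] w 29.5 gf 20.0
shift [0.0003 0.0009 0.0356] turn [ 0.1 -0.  -0. ] rows 0.9
```

```bash
python3 -m crank '[[[0,0,0.01,0,0,0,0.2],[0,0,0.018,0,0,0,0.2],[0,0,0.025,0,0,0,0.2],[0,0,0.03,0,0,0,0.2],[0,0,0.033,0,0,0,0.2],[0,0,0.035,0,0,0,0.2],[0,0,0.036,0,0,0,0.2],[0,0,0.036,0,0,0,0.2],[0,0,0.036,0,0,0,0.2]]]'; python3 bt.py|tail -4
```

```text
time: 27.82
tcp_pos: [460.4, 148.3, 54.3]
tcp_rot: [3.141, -0.0, 1.762]
contact_force: [0.2, -0.7, -1.1]
width: 29.8
grasp_force: 20.0
scene -45 6
scene -32 65 [-0.3  0.8] 5.4
scene -20 33 [1.1 2.3] 2.4
scene 20 59 [4.  2.8] 4.9
```

```bash
python3 -m crank '[[[0,0,0.001,0,0,0,0.2],[0,0,0.001,0,0,0,0.2],[0,0,0.001,0,0,0,0.5],[0,0,0.001,0,0,0,0.6],[0,0,0.001,0,0,0,0.6],[0,0,0.001,0,0,0,0.6],[0,0,-0.02,0,0,0,0.6],[0,0,-0.05,0,0,0,0.6],[0,0,-0.09,0,0,0,0.6],[0,0,-0.13,0,0,0,0.6],[0,0,-0.16,0,0,0,0.6],[0,0,-0.16,0,0,0,0.6]]]'; python3 go.py 300 400 215 101
```

```text
time: 28.92
tcp_pos: [463.2, 148.8, 220.3]
tcp_rot: [3.13, 0.0, 1.762]
contact_force: [0.2, -0.6, 1.1]
width: 55.1
grasp_force: 0.0
t 28.9 pos [463.2 148.8 220.3] yaw [179.3   0.  101. ] w 55.1 gf 0.0
shift [ 0.2777 -0.1125  0.0039] turn [ 0.7  0.  -0. ] rows 7.2
```

```bash
python3 -m crank '[[[0.278,-0.112,0,0,0,0,0.6],[0.278,-0.112,0,0,0,0,0.6],[0.278,-0.112,0,0,0,0,0.6],[0.278,-0.112,0,0,0,0,0.6],[0.278,-0.112,0,0,0,0,0.6],[0.278,-0.112,0,0,0,0,0.6],[0.278,-0.112,0,0,0,0,0.6],[0.278,-0.112,0,0,0,0,0.6],[0.278,-0.112,0,0,0,0,0.6],[0.278,-0.112,0,0,0,0,0.6],[0.278,-0.112,0,0,0,0,0.6],[0.278,-0.112,0,0,0,0,0.6]]]'|head -2; python3 - <<'E'
from h import *
p,d=grab_frame("scene");q,e=grab_frame("top")
for n,D in(("scene",d),("top",e)):
  W=cloud(n,D)
  for k,X,lo in(("bottle",(461.6,150),60),("vial",(435.8,-221.7),40),("cup",(443.7,-122),38),("bar",(526.4,162.3),26),("flask",(478,257),60)):
    w=W[np.hypot(W[...,0]-X[0],W[...,1]-X[1])<24];w=w[w[:,2]>lo];print(n,k,len(w),w.mean(0).round(1) if len(w) else '',np.percentile(w[:,2],98).round(1) if len(w) else '')
a=cv2.resize(p[120:310,180:390],(663,600),interpolation=2);cv2.imwrite("pics/e1.png",a[:,:,::-1])
a=cv2.resize(q[180:270,145:410],None,fx=3,fy=3,interpolation=2);cv2.imwrite("pics/e2.png",a[:,:,::-1])
E
```

```text
time: 29.92
tcp_pos: [298.5, 398.6, 214.0]
scene bottle 104 [460.2 145.9  81.7] 107.7
scene vial 162 [ 430.8 -227.2   62.8] 77.9
scene cup 118 [ 447.2 -120.2   45.1] 50.7
scene bar 64 [523.7 162.5  30.7] 36.6
scene flask 241 [473.4 248.3  92.2] 123.7
top bottle 81 [462.7 149.7  86.7] 109.2
top vial 115 [ 435.3 -218.7   68. ] 77.3
top cup 100 [ 444.  -123.9   45.9] 51.0
top bar 117 [527.2 162.1  30.1] 36.4
top flask 269 [478.1 250.7  89.2] 123.2
```

View pics/e1.png

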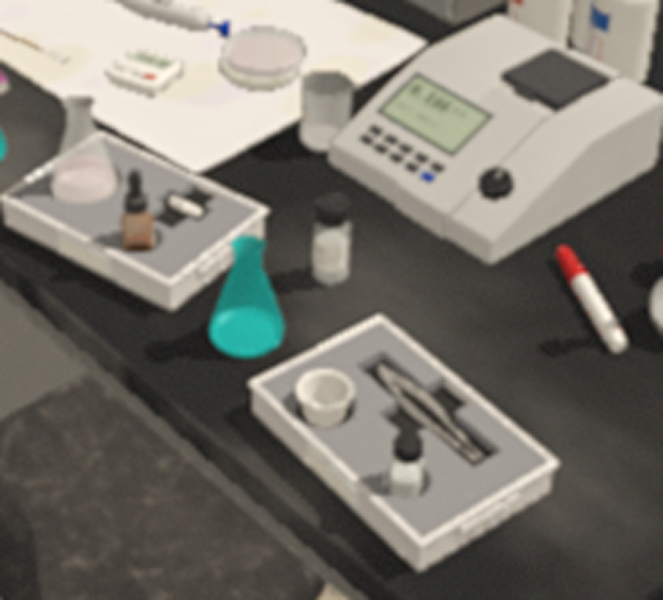

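View pics/e2.png

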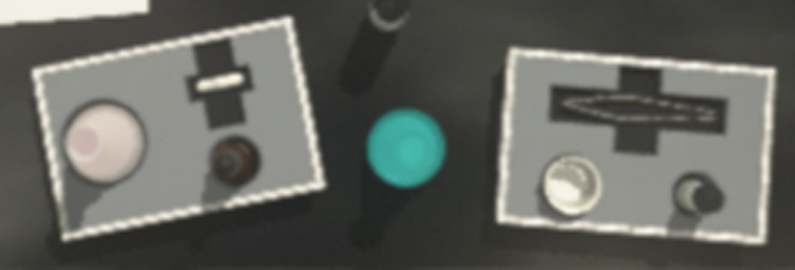

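Both kits look complete. The bottle is upright at (235,160), the bar is flat in its slot at (220,83), the flask is standing, and the forceps, cup and vial are seated. Heights agree with the pocket floors.

```bash
python3 -c "
from bench import ctrl
print(ctrl.sign_off())"
```

```text
the job is handed in; nothing more can be done
None
```

Both kits are made up and the job is handed in: the last pictures and heights show forceps, cup, vial, bottle and stirring bar seated in their own pockets and the flask still standing, about 30 s on the robot clock; I set the bar before the bottle because the gripper body would have hit the bottle's bulb.

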